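# Hang the deep parts basket on the double hook

### The arm

A 6-joint arm with a two-finger parallel gripper is mounted at the origin on the work surface. World frame = base frame: x ahead of the robot, y to its left, z up, the work surface at z = 0. Lengths are in m, angles in rad, forces in N, time in s.
With the tool pointing down it reaches from about 0.225 to 0.875 m from the base axis. Payload 3.4 kg.
Tool frame: the origin (TCP) lies at the very end of the fingers, on their centre line; the grasp point (between the pads) lies 19 mm behind it; z points along the fingers, x is the direction in which the jaws open and shut, and the axes are right-handed (so a half turn about z gives the same grasp; the last joint's range is limited). The gripper opens to 85 mm and grips with 20 to 120 N. Pads are 22 mm wide; open, the fingers measure 114 mm over their backs; the gripper's body (76 mm by 85 mm) begins 54 mm behind the grasp point. The pads swing forward as they close: fully open they stand 13 mm farther back than shut.
Start: joints at [1.146, 0.276, 1.505, -0, 1.361, -0.121], TCP at [0.172, 0.549, 0.231] pointing down, gripper open.
Joint ranges: [-2.89, 2.89], [-0.75, 2.08], [0.22, 2.7], [-1.18, 4.32], [0.11, 2.71], [-2.7, 2.7]. Speed limits (rad/s): [2.57, 2.57, 3.14, 3.14, 3.14, 3.14].

### API

Orientations are given as a unit quaternion [w, x, y, z].
In Python, from rig import robot, fingers, solver, get_obs, viewer, sign_off gives the robot as it stands. The module is installed in compiled form; this text tells all that it offers. Calls block until the motion is done:
- robot.move_ptp(position, orientation): joint-space move of the TCP to a pose.
- robot.servo_line(position, max_speed=0.15, orientation=None, threshold=None): straight line of the TCP; orientation=None keeps the orientation; max_speed is the mean speed in m/s. With threshold (N) it stops when the force on the tool has changed by that much, and returns True; else False.
- robot.goto_joints(angles): joint-space move.
- fingers.command_gripper(opening, strength=None): opening from 0.0 (shut) to 1.0 (fully open); strength is the grip in N (None keeps the last); returns when the fingers have stopped.
- robot.pause(seconds).
- solver.solve_ik(position, orientation): joint angles nearest the present ones, or None.
- get_obs(): the state.
- viewer.get_image(name): name is "side" or "top" or "wrist"; returns a dict with "img" (420x560x3 uint8, red, green, blue), "depth" (420x560 float32, m along the optical axis (not along the pixel's ray), 0 where there is no reading), "fov_y" (degrees; the focal length in pixels is half the picture's height over the tangent of half this angle, whatever the lens; pixels are square), "cx", "cy" (the principal point, pixels), "rvec" (rotation vector, rad) and "tvec" (3), from world to camera coordinates, as OpenCV has them. Camera axes: x right, y down, z forward; pixel columns grow to the right and rows downward; lengths in m; the calibration is good to about 2 mm. A picture is of the moment at which its call begins.
A pose or a line that the arm cannot do raises robot.IKError and nothing moves.
- sign_off(): hands the job in, once; it reports no verdict.
The state is a dict: "time_s": time; "joints": joint angles; "qd": joint speeds; "joint_torque": joint torques, N m; "position": TCP position; "tcp_rot": TCP orientation; "wrist_force": force on the tool from outside, world axes, zero at the start; "torque": the same for the moment, N m; "grip_width": opening from 0.0 (shut) to 1.0 (fully open).
Only numpy, scipy, OpenCV 4.12 (cv2) and the standard library are available. Lean on these libraries where they do the work, as an engineer would, in place of code of your own. Each camera call takes 0.05 s, during which the arm holds its last target. There are 200 camera calls.

### The job

Two wire parts baskets with fixed carrying handles stand on the electronics bench. Pick up the deep one by its handle and hang it on the double hook of the stand, with the handle lying across both prongs behind their upturned tips and the basket hanging level, still and free. Leave the shallow basket where it stands.

Things in the scene. Friction and masses are not known exactly. Their poses are not given: they have to be found in the camera images.
- deep_basket: Deep wire basket, bright steel, 0.24 kg: 80 (x) by 156 (y) mm, 70 mm high to its rim. Rigid fixed handle: flat uprights at both short ends and a straight level bar along y; the clear window between rim and bar is 148 mm wide, 75 mm high. Total height 153 mm. Origin: centre of the underside, z up. Symmetrical under a half turn.
- deep_basket_grip (a point): Centre of the deep basket's handle bar, 149 mm above its underside. The flat bar is 14 mm wide (x: grip it across this, from above), 8 mm thick (z) and 156 mm long (y). Axes as the basket's.
- shallow_basket_grip (a point): Centre of the handle bar of the other basket, not to be moved: same plan and the same handle, but only 32 mm high to the rim, and its bar centre 111 mm above its underside.
- hook_rest (a point): Where the bar's centre line belongs on the fixed dark steel stand: midway between two level round prongs (8 mm thick, 84 mm apart, along x, pointing to -x), level with their tops, 220 mm up. Fingers fit between the prongs. Upturned tips from 42 to 58 mm out at -x, 18 mm above the prong tops. At +80 mm x a cross-bar and a post, no higher than the prongs; 10 mm base plate below. z up.
Not all that is in view belongs to the job. What is shaped like the deep_basket but orange is not meant.

How it is judged:
By the outcome, as a careful person would: the job done as asked, in the order asked, and still so for the second after the job is handed in, with the robot touching nothing.
It also fails if it takes over 45 s, if anything falls off the work surface, if the arm or the gripper's body presses on something with over 40 N, if the wrist force passes 120 N, or if a joint passes its speed limit or range.

## Working session

There is one attempt and no reset: what is moved stays moved. The work goes in short steps, each a Python script; the robot and the scene stay as the last script left them, time stands still between calls to the robot, and variables do not carry over. Pictures are saved under pics/ and viewed, about 8 in all and at most 12, crops included, and the job is handed in when it is done.

```bash
mkdir -p pics; cat > h.py <<'E'
import numpy as np, cv2
from rig import robot, fingers, solver, get_obs, viewer, sign_off
def cam(name):
    d=viewer.get_image(name); R=cv2.Rodrigues(np.array(d["rvec"],float))[0]; t=np.array(d["tvec"],float).ravel()
    f=d["img"].shape[0]/2/np.tan(np.radians(d["fov_y"])/2)
    return d,R,t,f
def pts(d,R,t,f):
    h,w=d["depth"].shape; u,v=np.meshgrid(np.arange(w),np.arange(h)); z=d["depth"]
    c=np.stack([(u-d["cx"])/f*z,(v-d["cy"])/f*z,z],-1)
    P=(c-t)@R; P[z==0]=np.nan; return P
def ray(d,R,t,f,u,v,z):
    o=-R.T@t; r=R.T@np.array([(u-d["cx"])/f,(v-d["cy"])/f,1]); return o+r*(z-o[2])/r[2]
def save(n,img): cv2.imwrite("pics/"+n,cv2.cvtColor(img,cv2.COLOR_RGB2BGR))
E
python3 - <<'E'
from h import *
for n in("top","side"):
    d,R,t,f=cam(n); save(n+"1.png",d["img"]); np.savez(n+"1.npz",P=pts(d,R,t,f),img=d["img"]); print(n,-R.T@t,R[2],f,d["cx"],d["cy"],(d["depth"]>0).mean())
E
```

```text
top [0.21997075 0.04159257 1.38165748] [ 0.17101195 -0.0141116  -0.98516789] 429.07356688319294 276.3373243126372 207.07062964971533 0.995969387755102
side [ 0.14695412 -0.84376495  0.72685006] [ 0.27578698  0.80249144 -0.5291021 ] 416.91522922291506 272.0881421454924 202.89994034289532 0.9959481292517007
```

View pics/top1.png

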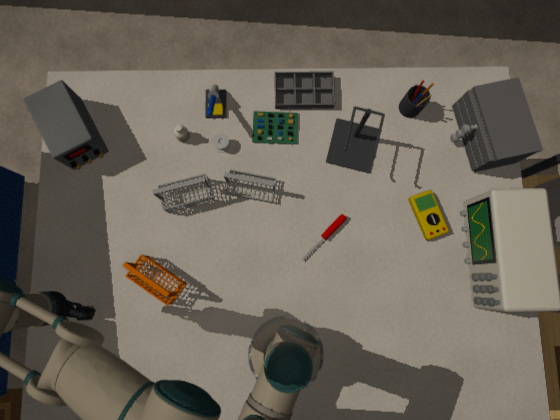

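View pics/side1.png

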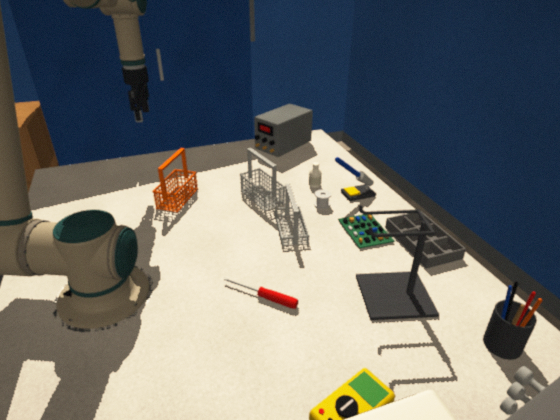

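The top view shows an orange basket at (155,278), which is a decoy. Two steel baskets stand at (185,190) and (253,183), and the dark stand is at (357,140). The side view shows the steel bars at about (262,158) and (293,198). I'll check bar heights by depth and confirm in an enlarged crop.

```bash
python3 - <<'E'
from h import *
T=np.load("top1.npz");S=np.load("side1.npz")
a=cv2.resize(T["img"][90:215,140:400],(780,375),interpolation=cv2.INTER_CUBIC)
b=cv2.resize(S["img"][140:330,230:450],(260,225)); 
save("crop1.png",a)
save("crop2.png",cv2.resize(S["img"][140:330,225:445],(660,570),interpolation=cv2.INTER_CUBIC))
P=T["P"]; 
for nm,(r0,r1,c0,c1) in dict(left=(165,215,145,220),right=(160,205,218,285),stand=(95,180,320,430)).items():
    Q=P[r0:r1,c0:c1].reshape(-1,3); Q=Q[~np.isnan(Q[:,0])]
    print(nm,np.histogram(Q[:,2],bins=np.arange(-.01,.26,.01))[0], len(Q))
E
```

```text
left [1423 1523   43   43   52   45   65  160   65    7    7    7    5    3
    5   54  226    2    0    0    0    0    0    0    0    0] 3735
right [1171 1302   48   98  106    5    3    3    4    3    3   20  231    4
    0    0    0    0    0    0    0    0    0    0    0    0] 3003
stand [3629 3828  861   79   92   56   61   62   58   56   54   14   18   16
   10   12   12    8    6    7    9    7  230  105   14    0] 9310
```

View pics/crop1.png

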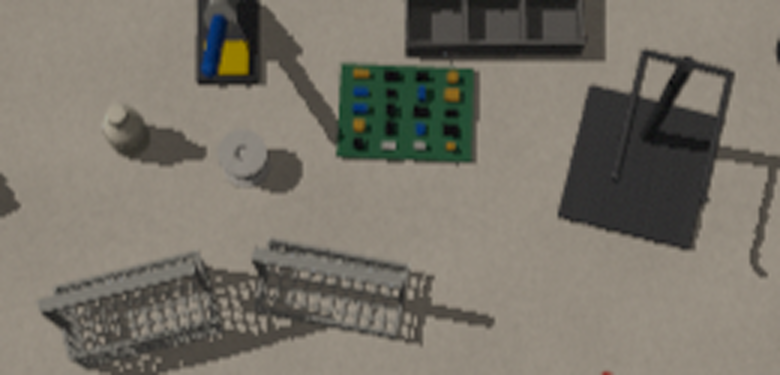

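View pics/crop2.png

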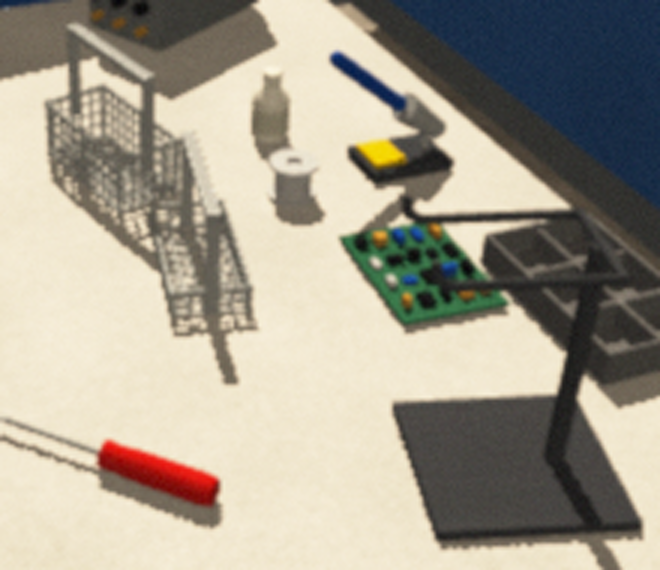

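The left steel basket, top (185,190) and side bar (262,158), is the deep one: its bar top is at 0.15 m and its rim at 0.07. The right one has its bar at 0.115, so it is the shallow one. The stand's cross-bar is at crop (640..730,55..72), and its prongs point downwards in the picture (-x). Now I'll measure both.

```bash
python3 - <<'E'
from h import *
T=np.load("top1.npz");P=T["P"]
def sel(r0,r1,c0,c1,z0,z1):
    Q=P[r0:r1,c0:c1].reshape(-1,3); return Q[(Q[:,2]>z0)&(Q[:,2]<z1)]
def rect(Q): 
    (c,s,a)=cv2.minAreaRect((Q[:,:2]*1000).astype(np.float32)); return np.round(c,1),np.round(s,1),round(a,1),cv2.boxPoints((c,s,a)).round(0).tolist(),Q[:,2].mean().round(4)
def pca(Q):
    m=Q[:,:2].mean(0);w,v=np.linalg.eigh(np.cov((Q[:,:2]-m).T)); return m.round(4),np.degrees(np.arctan2(v[1,1],v[0,1])).round(1)
D=sel(165,215,145,221,.142,.165);print("deep",rect(D),pca(D))
D=sel(160,205,218,285,.105,.13);print("shal",rect(D),pca(D))
H=sel(95,180,320,430,.205,.26);print("hook",rect(H))
m=((H[:,2]<.228));print("z hist",np.histogram(H[:,2],np.arange(.205,.26,.005)))
B=sel(95,185,315,430,.005,.018);print("base",rect(B))
np.save("H.npy",H)
# draw hook points top-down
im=np.full((500,500,3),255,np.uint8);lo=H[:,:2].min(0)-.02
for q in H:
    x=((q[:2]-lo)*2000).astype(int); cv2.circle(im,(int(480-x[1]),int(480-x[0])),2,(255,0,0) if q[2]>.23 else (0,0,0),-1)
for k in range(6):
    cv2.putText(im,f"y{lo[1]+k*.04:.3f}",(480-k*80-30,495),0,.35,(0,0,255)); cv2.putText(im,f"x{lo[0]+k*.04:.3f}",(0,480-k*80),0,.35,(0,0,255))
save("hook.png",im)
E
```

```text
deep (array([502.4, 308.9]), array([ 16. , 155.3]), 13.6, [[476.0, 383.0], [513.0, 232.0], [528.0, 235.0], [492.0, 386.0]], np.float64(0.1524)) (array([0.5012, 0.3096]), np.float64(103.9))
shal (array([526.4, 104.8]), array([155.3,  16.3]), 78.0, [[502.0, 31.0], [518.0, 27.0], [551.0, 179.0], [535.0, 182.0]], np.float64(0.1143)) (array([0.5263, 0.1049]), np.float64(78.2))
hook (array([ 636.2, -229. ]), array([ 92.4, 146. ]), 74.7, [[554.0, -254.0], [694.0, -293.0], [719.0, -204.0], [578.0, -165.0]], np.float64(0.2191))
z hist (array([  3,  38, 192, 100,   5,   3,  11,   0,   0,   0,   0]), array([0.205, 0.21 , 0.215, 0.22 , 0.225, 0.23 , 0.235, 0.24 , 0.245,
       0.25 , 0.255, 0.26 ]))
base (array([ 687.3, -304.9]), array([387.2, 313.7]), 88.3, [[525.0, -494.0], [838.0, -503.0], [850.0, -116.0], [536.0, -107.0]], np.float64(0.0094))
```

View pics/hook.png

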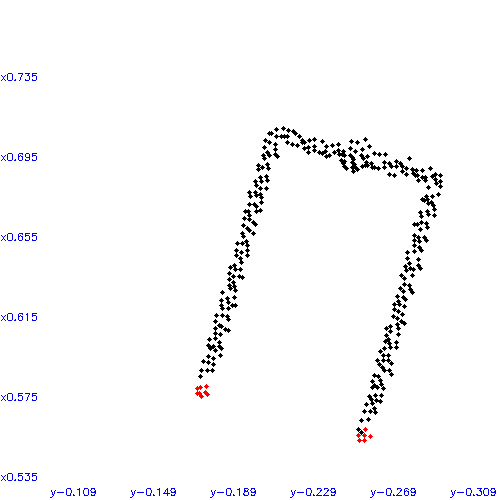

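The measured sizes fit: the bar is 155×16 mm with its top at 0.152, and the prongs are at about 0.220, 92 mm over all by 146 mm. The stand's x axis is at -15.6°. Next is the approach, with a check from the wrist camera.

```bash
cat >> h.py <<'E'
from scipy.spatial.transform import Rotation as Ro
def quat(deg):
    a=np.radians(deg);c,s=np.cos(a),np.sin(a)
    q=Ro.from_matrix(np.array([[c,s,0],[s,-c,0],[0,0,-1]])).as_quat(); return [q[3],q[0],q[1],q[2]]
REST=np.array([.6238,-.2256]); SY=-15.6; SX=np.array([np.cos(np.radians(SY)),np.sin(np.radians(SY))])
E
python3 - <<'E'
from h import *
for k in(0,180):
    for n,p,a in(("g",[.502,.309,.13],13.9),("pre",[*(REST-.16*SX),.25],SY),("rest",[*REST,.205],SY)):
        q=solver.solve_ik(p,quat(a+k)); print(k,n,None if q is None else np.round(q,2))
o=get_obs();print(o["tcp_rot"],o["time_s"],o["wrist_force"])
E
```

```text
0 g [ 0.43  0.37  1.63 -0.    1.14  0.19]
0 pre [-0.51  0.16  1.62 -0.    1.37 -0.24]
0 rest [-0.45  0.42  1.34 -0.    1.37 -0.18]
180 g None
180 pre None
180 rest None
[ 4.22776760e-04  8.05960299e-01  5.91968985e-01 -7.33560103e-04] 0.1 [ 0.30256552 -0.51702887  0.48085814]
```

```bash
python3 - <<'E'
from h import *
robot.move_ptp([.502,.309,.25],quat(13.9))
d,R,t,f=cam("wrist");P=pts(d,R,t,f);save("w1.png",d["img"])
Q=P.reshape(-1,3);Q=Q[(Q[:,2]>.143)&(Q[:,2]<.160)&(abs(Q[:,0]-.502)<.06)&(abs(Q[:,1]-.309)<.1)]
c,s,a=cv2.minAreaRect((Q[:,:2]*1000).astype(np.float32));print(len(Q),c,s,a,Q[:,2].mean(),get_obs()["position"],get_obs()["time_s"])
m=Q[:,:2].mean(0);w,v=np.linalg.eigh(np.cov((Q[:,:2]-m).T));print(m,np.degrees(np.arctan2(v[1,1],v[0,1])))
E
```

```text
4303 (505.3377990722656, 308.13653564453125) (14.032881736755371, 155.5778045654297) 14.068482398986816 0.15267489436981607 [0.50111232 0.31006792 0.24998386] 1.6583
[0.50351992 0.31495913] 103.97491261993537
```

View pics/w1.png

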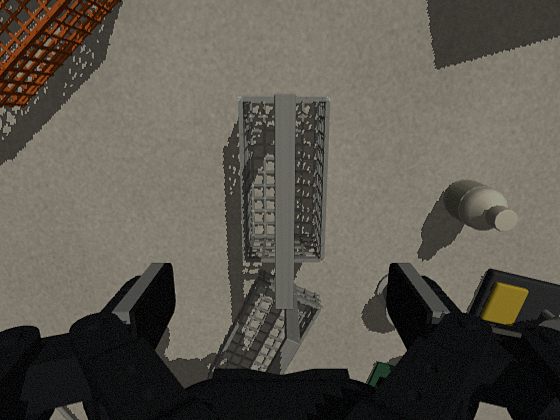

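The wrist view shows the bar centred at column 285 between the fingers, all of it visible (155.6×14.0 mm) at (0.505, 0.308). That agrees with the top view to 3 mm. Gripping and lifting now.

```bash
python3 - <<'E'
from h import *
q=quat(14.0); c=[.5045,.3083]
robot.servo_line([*c,.20],orientation=q)
hit=robot.servo_line([*c,.130],max_speed=.1,threshold=8)
print(hit,get_obs()["position"])
if not hit:
    f0=get_obs()["wrist_force"]
    fingers.command_gripper(0.0,strength=50); robot.pause(.2)
    print(get_obs()["grip_width"],get_obs()["wrist_force"])
    robot.servo_line([*c,.15],max_speed=.08); robot.servo_line([*c,.31],max_speed=.15); robot.pause(.3)
    o=get_obs();print(o["grip_width"],o["wrist_force"],o["wrist_force"]-np.array(f0),o["position"],o["time_s"])
    d,R,t,f=cam("wrist");save("w2.png",d["img"])
    d,R,t,f=cam("top");P=pts(d,R,t,f).reshape(-1,3)
    Q=P[(P[:,2]>.105)&(P[:,2]<.13)&(abs(P[:,0]-.526)<.05)&(abs(P[:,1]-.105)<.085)]
    if len(Q): print("shallow",cv2.minAreaRect((Q[:,:2]*1000).astype(np.float32)))
E
```

```text
False [0.50509629 0.30858321 0.13072005]
0.15184604594628337 [-0.76647795 -1.03082729  2.72456125]
0.1503151672092786 [ 0.18903739  0.08375029 -3.46251722] [-0.25812914 -0.0416581  -3.72543425] [0.50438289 0.30822409 0.30945474] 5.7583
shallow ((527.0172729492188, 104.73959350585938), (155.57217407226562, 15.983738899230957), 78.25250244140625)
```

View pics/w2.png

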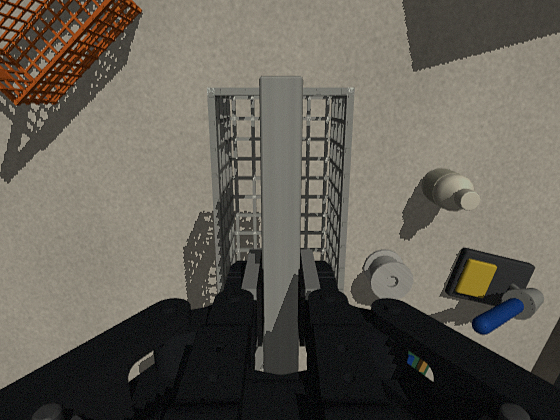

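Held and level: the bar and the basket are both centred at column 281, the lift force is -3.7 N against an expected -2.4 N, and the shallow basket hasn't moved. Carrying it to the front of the hook.

```bash
python3 - <<'E'
from h import *
pre=REST-.16*SX; q=quat(SY)
robot.servo_line([*pre,.31],max_speed=.2,orientation=q)
robot.servo_line([*pre,.245],max_speed=.1); robot.pause(.2)
o=get_obs();print(o["position"],o["time_s"],o["wrist_force"],o["grip_width"])
d,R,t,f=cam("side");save("s2.png",d["img"]);P=pts(d,R,t,f)
Q=P.reshape(-1,3);L=(Q[:,:2]-REST)@np.c_[SX,[-SX[1],SX[0]]]
# side-view check of the stand in its own frame
m=(Q[:,2]>.205)&(Q[:,2]<.25)&(L[:,0]>-.07)&(L[:,0]<.1)&(abs(L[:,1])<.06)
for s in(-1,1):
    k=m&(L[:,1]*s>.03)&(L[:,0]<.07);print(s,k.sum(),L[k].min(0),L[k].max(0),np.median(L[k],0),np.polyfit(L[k,0],L[k,1],1),Q[k,2].max())
E
```

```text
[ 0.47008563 -0.18278985  0.24576904] 9.4667 [ 0.81313755  0.60176003 -2.09997888] 0.1532049294066419
-1 250 [-0.05657555 -0.05057525] [ 0.06938128 -0.03973617] [ 0.00207171 -0.04662062] [ 0.00385858 -0.04628302] 0.23905668693760665
1 213 [-0.05697085  0.03415749] [0.06999739 0.04495681] [0.00398893 0.03736042] [0.00682991 0.03760673] 0.23708500458163306
```

View pics/s2.png

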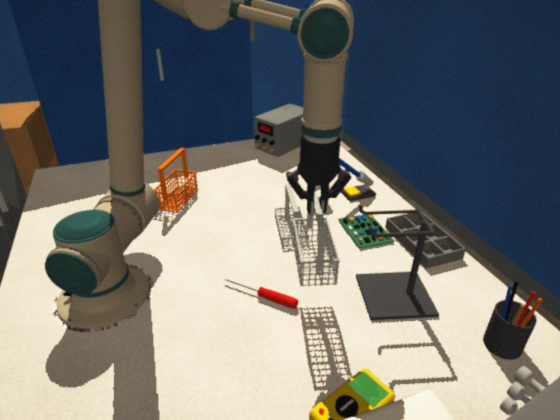

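The side view shows the basket hanging level at about (312,235) with the prongs ahead at (365..420,212..235). The stand check agrees to about 2 mm. Inserting along the prongs, then lowering.

```bash
python3 - <<'E'
from h import *
r=REST+.0015*np.array([SX[1],-SX[0]])
hit=robot.servo_line([*r,.246],max_speed=.1,threshold=8); robot.pause(.2)
o=get_obs();print(hit,o["position"],o["wrist_force"],o["time_s"])
d,*_=cam("side");save("s3.png",d["img"][130:340,230:510].repeat(2,0).repeat(2,1))
if not hit:
    hit=robot.servo_line([*r,.203],max_speed=.03,threshold=3); robot.pause(.2)
    o=get_obs();print(hit,o["position"],o["wrist_force"],o["torque"],o["time_s"])
    d,*_=cam("side");save("s4.png",d["img"][130:340,230:510].repeat(2,0).repeat(2,1))
E
```

```text
False [ 0.62312656 -0.22695263  0.24627094] [ 0.18660651  0.31975973 -3.33916792] 11.4667
True [ 0.62330419 -0.22697823  0.20505074] [-0.23614813  0.57746041  6.30099364] [0.01255533 0.01650344 0.01498962] 12.9583
```

View pics/s4.png

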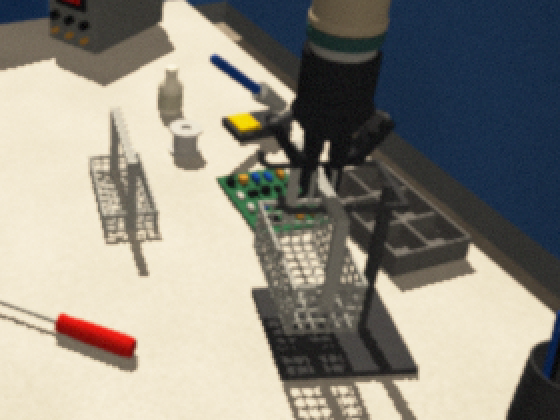

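Contact came at TCP z 0.205 (predicted 0.2057) with balanced moments, and the bar lies across both prongs. Releasing and withdrawing upwards.

```bash
python3 - <<'E'
from h import *
fingers.command_gripper(0.6); robot.pause(.3)
p=get_obs()["position"]; print(get_obs()["grip_width"],get_obs()["wrist_force"])
robot.servo_line([p[0],p[1],.25],max_speed=.05,threshold=5)
robot.servo_line([p[0],p[1],.36],max_speed=.15)
robot.move_ptp([.42,.05,.36],quat(SY)); robot.pause(1.0)
def meas():
    d,R,t,f=cam("top");P=pts(d,R,t,f).reshape(-1,3);L=(P[:,:2]-REST)@np.c_[SX,[-SX[1],SX[0]]]
    k=(P[:,2]>.2)&(P[:,2]<.25)&(abs(L[:,0])<.035)&(abs(L[:,1])<.1)
    k&=d["img"].reshape(-1,3).mean(1)>75
    Q=P[k];M=L[k];A=np.c_[M[:,1],np.ones(len(M))]
    print("bar",len(M),M.min(0),M.max(0),np.median(M,0),"tilt y",np.linalg.lstsq(A,Q[:,2],rcond=None)[0], "z",np.median(Q[:,2]))
    k=(P[:,2]>.135)&(P[:,2]<.155)&(abs(L[:,0])<.07)&(abs(L[:,1])<.1);print("rim",k.sum(),L[k].min(0),L[k].max(0),P[k,2].mean())
    Q=P[(P[:,2]>.105)&(P[:,2]<.13)&(abs(P[:,0]-.526)<.05)&(abs(P[:,1]-.105)<.085)]
    if len(Q): print("shallow",cv2.minAreaRect((Q[:,:2]*1000).astype(np.float32)))
    return d["img"]
meas();robot.pause(.8);im=meas();d,*_=cam("side")
a=d["img"][130:340,230:510].repeat(2,0).repeat(2,1)[:,150:]; b=cv2.resize(im[85:205,290:420],None,fx=3,fy=3)
c=np.zeros((420,a.shape[1]+b.shape[1],3),np.uint8);c[:a.shape[0],:a.shape[1]]=a;c[:b.shape[0],a.shape[1]:]=b;save("fin.png",c[:, :800])
o=get_obs();print(o["time_s"],o["position"],o["wrist_force"])
E
```

```text
0.5993519907095409 [ 0.07193569 -0.94192536 -0.37958034]
bar 271 [-0.0248463 -0.0793841] [0.03221497 0.07717448] [-0.00269639 -0.00520652] tilt y [0.01371979 0.22688152] z 0.22727952832914974
rim 161 [-0.04495144 -0.07810786] [0.06982633 0.07720149] 0.14280235649168083
shallow ((533.3943481445312, 147.32521057128906), (70.11216735839844, 12.263439178466797), 76.40966033935547)
bar 274 [-0.02624816 -0.07861086] [0.03300456 0.07706847] [-0.00244471 -0.0049187 ] tilt y [0.01486011 0.22706702] z 0.22732926199245973
rim 169 [-0.04440274 -0.07855282] [0.06983037 0.07730498] 0.14277078142560942
shallow ((531.7656860351562, 147.6099853515625), (70.0704116821289, 11.39554214477539), 73.86937713623047)
18.975 [0.4200045  0.05000178 0.35998858] [-0.98013371  0.20315799 -0.3940922 ]
```

View pics/fin.png

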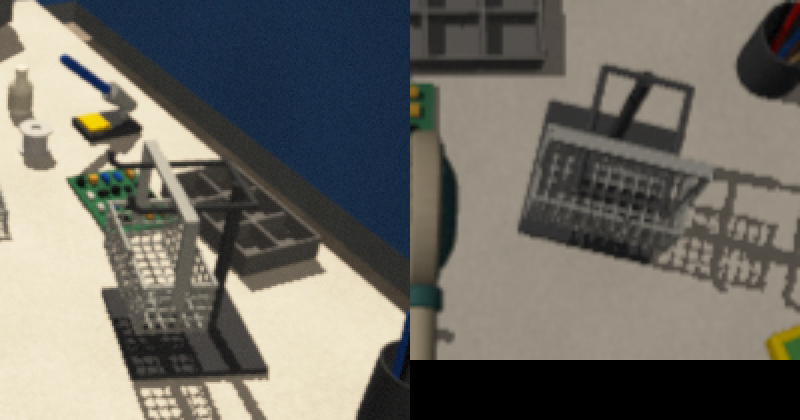

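The bar lies across both prongs behind the tips. Its top is at 0.227 m against the 0.228 expected, it tilts 0.8°, and it read the same 0.8 s apart. The gripper is well clear, so I'm handing in.

```bash
python3 -c "
from h import *
sign_off()"
```

```text
the job is handed in; nothing more can be done
```

The deep steel basket now hangs on the double hook and the job is handed in, at about 19 s on the robot's clock. I gripped it by its handle bar, lifted it straight up and brought it to the hook from the tip side. I then lowered it until the bar touched the prongs, released it and backed the arm away.

**Last checks:**
- **Position:** the bar is about 2.5 mm along and 5 mm sideways from the hook rest point, well behind the upturned tips. Its top is at 0.227 m; 0.228 was expected.
- **Level and still:** the bar tilts about 0.8° and read the same in two measurements 0.8 s apart. The robot is clear of it.
- **Shallow basket:** its full position matched the first measurement to within 1 mm after the lift. In the last view the arm hid part of it, so I could not confirm its full position again. The visible part lay where it should, and the later moves stayed clear of it.

**Disagreements:** the top and wrist cameras differed by about 3 mm on the deep basket's bar. The top and side cameras differed by a few millimetres on the hook, partly because the side camera sees only the near faces. Both were well within the clearances.

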